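Unlatch the battery case and put the spare pack on charge

ROBOT

A 6-joint arm with a two-finger parallel gripper is mounted at the origin on the work surface. World frame = base frame: x ahead of the robot, y to its left, z up, the work surface at z = 0. Lengths are in mm, angles in rad, forces in N, time in s.
With the tool pointing down it reaches from about 400 to 925 mm from the base axis. Payload 12.5 kg.
Tool frame: the origin (TCP) lies between the finger pads; the fingertips stand 14 mm ahead of it and the grasp point (between the pads) lies 5 mm behind it; x points along the fingers, y is the direction in which the jaws open and shut, and the axes are right-handed (so a half turn about x gives the same grasp; the last joint's range is limited). The gripper opens to 95 mm and grips with 3 to 60 N. Pads are 20 mm wide; open, the fingers measure 119 mm over their backs; the gripper's body (75 mm by 180 mm) begins 59 mm behind the grasp point.
Start: joints at [1.131, 0.491, 1.559, -0, 1.092, -0.106], TCP at [204.756, 590.525, 228.661] pointing down, gripper open.
Joint ranges: [-3.1, 3.1], [-0.84, 2.19], [0.05, 2.79], [-1.13, 4.28], [0.06, 2.93], [-2.69, 2.69]. Speed limits (rad/s): [2.22, 2.22, 2.79, 3.14, 3.14, 3.14].

INTERFACE

Orientations are given as [roll, pitch, yaw] about the fixed x, y, z axes, in that order (R = Rz(yaw) Ry(pitch) Rx(roll)).
In Python, from cell import env, cams gives the robot as it stands.
- The arm moves only by the tool carry_out, never from a script. Its arguments are lists of equal length, an entry for each row: "grip": the closure, from -1 (fully open) to 1 (shut); "linear": the shift along the tool's x, y, z scaled (see below), a list of three; "turn": the turn about the tool's x scaled (see below). In form: {"grip": [grip, ...], "linear": [[tx, ty, tz], ...], "turn": [turn, ...]}. A call has 1 to 5 rows; each row shifts and turns the commanded pose from where the row before left it, along the tool's axes as they then stand; what a row does not reach is not made up. The controller multiplies each number of a shift by 0.5 m and each number of a turn by 180 degrees. A row lasts 1/10 s, in which the tool goes at most 50 mm and 8.59 degrees, less where a joint would pass 70% of its speed; a pose out of reach is approached as far as the arm can. A call with a number of a shift or a turn outside -1 to 1 is refused whole. A call with a gripper value outside its range is refused whole. The fingers move at their own pace and stop on an object; the grip force is fixed at half the most. Time passes only in rows, so rows that do not move let the fingers close. It gives the time, the measured TCP pose, the force and the opening at its end, in the units of the state.
- env.state(): the state, without advancing time (a new reading comes with each control period).
- cams.read_camera(name): name is "scene" or "side" or "wrist"; returns the picture (400x640x3 uint8, blue, green, red); there is no depth.
- cams.camera_info(name): a dict with "fx", "fy", "cx", "cy" (pixels), "view" (4x4, takes a point from world to camera coordinates). Camera axes: x right, y down, z forward; pixel columns grow to the right and rows downward; lengths in mm; the calibration is good to about 2 mm. A picture is of the moment at which its call begins: read the wrist's pose just before it. camera_info takes no time and is no camera call; for the wrist camera it gives the pose at the moment of the call.
- env.job_done(): hands the job in, once; it reports no verdict.
The state is a dict: "t": time; "joints": joint angles; "qvel": joint speeds; "tau": joint torques, N m; "eef_pos": TCP position; "tcp_rot": TCP orientation; "ft_force": force on the tool from outside, world axes, zero at the start; "moment": the same for the moment, N m; "opening": opening from 0.0 (shut) to 1.0 (fully open).
Only numpy, scipy, OpenCV 4.12 (cv2) and the standard library are available. Lean on these libraries where they do the work, as an engineer would, in place of code of your own. Each camera call takes 0.05 s, during which the arm holds its last target. There are 200 camera calls.

TASK

Release the draw latch on the front of the small case by lifting its lever past centre so that the hook comes free, then swing the lid up until it stands open. Take the spare battery pack out and seat it in the open-sided charging cradle, flat on the cradle floor between the two end walls; leave the latch and the lid open and do not disturb the jar, the phone or the screwdriver.

Things in the scene. Friction and masses are not known exactly. Their poses are not given: they have to be found in the camera images.
- case: Grey case fixed to the bench, 130 mm deep (x), 190 wide (y), body 66 high plus lid 10 (raised panel to 79). Origin: centre of its underside; z up; latch on its front, own -x. Inside, two foam blocks leave a channel 42 mm wide (x), 178 long (y), centred, floor 20 mm above the bench; foam top and pack top are level (54 mm), so the pack there can be gripped only across its ends.
- lever (a joint): Steel latch lever hinge, rad. 0 = latched, hanging down the case front; grows as its bar is pulled out (case -x) and up; stop at 1.9, pointing out and a little up. A spring pulls it shut below about 0.7 (the centre; up to 0.1 N m) and drives it on to the open stop beyond that (up to 0.1 N m).
- lever_pivot (a point): Fixed point on the lever's hinge axis: at (-77, 0, 54) mm in the case frame. The axis is parallel to case y.
- lever_bar (a point): Centre of the lever's pull bar: round steel, 8 mm thick, 26 mm long along case y, to be pinched across its ends. Latched: at (-87, 0, 27) mm in the case frame, 22 mm in front of the case. It circles the pivot: at lever value q it lies 10 cos q + 27 sin q mm outward (case -x) and 10 sin q - 27 cos q mm above the pivot.
- hook_bar (a point): Middle of the top bar of the wire hook (24 mm wide, 28 long, 4 mm wire) hung on the lever 12 mm from its pivot. Latched, it sits behind the 5 mm upturned lip of the keeper on the lid's front edge, about 9 mm in front of the case, 70 mm above the bench, and holds the lid down. With the lever beyond about 1.3 rad it has risen over the lip and springs outward, to about 27 mm in front.
- lid (a joint): Hinge of the lid, rad. 0 = shut, grows as the lid's front edge goes up and back; stop at 1.75. It is stiff (friction) and stays where it is left; about 3 N at the tab lifts it. It cannot open while the hook is on the keeper.
- lid_hinge (a point): Fixed point on the lid's hinge axis: at (65, 0, 66) mm in the case frame; the axis is parallel to case y.
- lid_tab (a point): Grip point of the lid's pull tab: a grey bar 14 mm wide (case y), 8 mm thick, that sticks out 28 mm from the lid's front edge, near the lid's left corner seen from the robot. Shut, the point lies at (-82, 75, 72) mm in the case frame, 17 mm in front of the lid's edge; it moves on a circle about the lid hinge.
- pack: Black rectangular battery pack, 36 mm (its x) by 60 mm (its y) by 34 mm high, 0.1 to 0.2 kg, with a pale label on top and brass contacts on both ends (either way round is right). Origin at the centre of its underside. It starts in the case's channel, its y along the case's y.
- cradle: Grey charging cradle fixed to the bench: base 40 mm (x) by 90 (y), 8 high; an end wall 12 mm thick at each y end, top 42 mm above the bench, 66 mm between them; x sides open. Origin: centre of its underside; z up. The pack lies lengthways between the walls; only fingers on its long sides fit, so a pack held by its ends must first be set down on the bench and taken across its 36 mm width.
- cradle_seat (a point): Centre of the cradle's floor, 8 mm above the bench, axes as the cradle. The seated pack has its origin here.
- jar: Bystander: clear jar with a white cap, 54 mm across, 65 mm high; origin at the centre of its underside.
- phone: Bystander: black phone lying flat, 72 by 150 by 9 mm; origin at the centre of its underside.
- driver: Bystander: screwdriver with a yellow handle lying flat, 160 mm long; origin underneath it, it lies along its x axis.
Mind the look-alikes: they are no part of the job. Leave any pink look-alike of the cradle alone. Of the things that look like the case, the larger one is meant.

How it is judged (in metres and radians):
On the way, in this order (a step that is already met when the one before it is completed fails the run):
1. latch released: lever past centre and up at its open side, hook clear in front of the keeper, lid still down (value of joint lever above 1.5 rad and x of hook_bar in the frame of case below -0.083 m and value of joint lid below 0.15 rad), for 0.2 s.
2. lid swung up to stand open (value of joint lid above 1.3 rad), for 0.2 s.
At the end, for the whole second after the job is handed in: Pack still and upright on the cradle floor (within 4 mm in height, 8 mm across, 6 mm lengthways, 0.15 rad) between the end walls; lid open beyond 1.3 rad; lever beyond 1.5 rad, hook free more than 18 mm in front of the case (x of pack in the frame of cradle_seat between -0.008 and 0.008 m and y of pack in the frame of cradle_seat between -0.006 and 0.006 m and z of pack in the frame of cradle_seat between -0.004 and 0.004 m and angle between pack's own z axis and vertical below 0.06 rad and angle between the y axis of pack and the y axis of cradle, either way round below 0.15 rad and linear speed of pack below 0.02 m/s and value of joint lid above 1.3 rad and value of joint lever above 1.5 rad and x of hook_bar in the frame of case below -0.083 m); the robot touches nothing.
It fails at once if the jar is pushed more than 30 mm (distance of jar from where it was at the start of the episode above 0.03 m).
It fails at once if the phone is pushed more than 30 mm (distance of phone from where it was at the start of the episode above 0.03 m).
It fails at once if the screwdriver is pushed more than 30 mm (distance of driver from where it was at the start of the episode above 0.03 m).
It also fails if it takes over 72 s, if anything falls off the work surface, if the arm or the gripper's body presses on something with over 40 N, if the wrist force passes 120 N, or if a joint passes its speed limit or range.

## Working session

There is one attempt and no reset: what is moved stays moved. The work goes in short steps, Python scripts to look and compute and a tool call to move; the robot and the scene stay as the last step left them, time stands still between calls to the robot, and variables do not carry over. Pictures are saved under pics/ and viewed, about 8 in all and at most 12, crops included, and the job is handed in when it is done.

Besides the shell and the picture viewer there is one more tool, called after ">>>" as name(argument=value, ...) on one line, values as JSON. carry_out: Moves the arm, as the interface text tells. Shifts and turns lie within -1 to 1; 1 stands for 0.5 m of shift or 180 degrees of turn. Its arguments: {"type":"object","properties":{"grip":{"type":"array"},"linear":{"type":"array"},"turn":{"type":"array"}},"required":["grip","linear","turn"]}

```bash
ls; mkdir -p pics
python3 - <<'E'
from cell import env,cams
import cv2,numpy as np
print(env.state())
for n in("scene","side","wrist"):
    i=cams.camera_info(n);print(n,i['fx'],i['cx'],i['cy'],np.round(i['view'],3).tolist())
    cv2.imwrite(f'pics/{n}0.png',cams.read_camera(n))
E
```

```text
pics
{'t': 0.0, 'joints': array([ 1.13142922e+00,  4.91566756e-01,  1.55947548e+00,  2.75169634e-07,
        1.09168368e+00, -1.05621390e-01]), 'qvel': array([ 0.00019135, -0.00059205,  0.00074843, -0.00012864, -0.00312038,
        0.00103671]), 'tau': array([-3.21344760e-04, -6.12642288e+01, -2.58182734e+01,  6.92454656e-02,
        4.81447508e-02, -1.74930728e-04]), 'eef_pos': array([204.63009017, 590.30140959, 228.04830412]), 'tcp_rot': array([-1.67663306,  1.56966307, -2.01037891]), 'ft_force': array([ 0.39569438, -0.4332912 , -0.49468444]), 'moment': array([-0.02066866,  0.01342386,  0.01060703]), 'opening': 1.0004681853876134}
scene 479.2986377815575 320.5992014790863 199.8309034897102 [[-0.371, 0.929, -0.016, 168.103], [0.501, 0.186, -0.846, -187.24], [-0.782, -0.322, -0.534, 1781.308], [0.0, 0.0, 0.0, 1.0]]
side 473.541517734854 309.11551834084725 201.4377938247675 [[0.72, -0.694, 0.012, -356.718], [-0.528, -0.559, -0.639, 324.99], [0.45, 0.453, -0.769, 1311.645], [0.0, 0.0, 0.0, 1.0]]
wrist 290.6169462651518 323.8167384206917 204.54620845894044 [[0.327, 0.945, -0.001, -624.528], [0.916, -0.317, 0.245, -28.631], [0.231, -0.081, -0.97, 388.601], [0.0, 0.0, 0.0, 1.0]]
```

View pics/scene0.png

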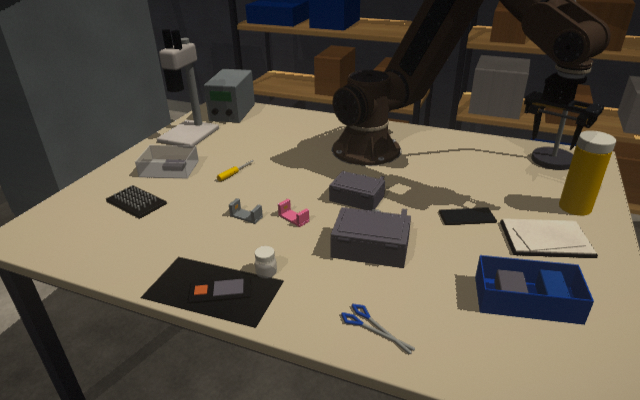

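View pics/side0.png

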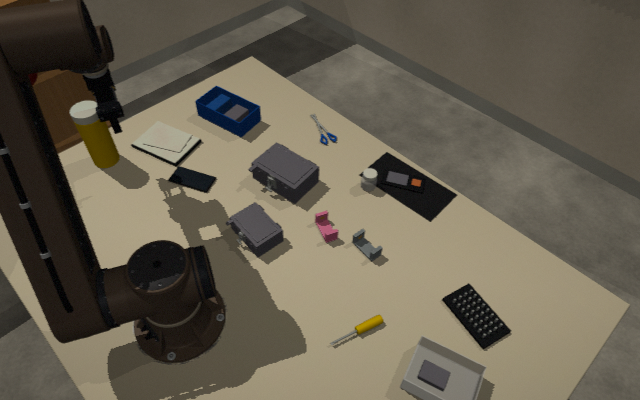

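Run:
```python
import cv2
a=cv2.imread('pics/side0.png')[135:270,225:395];cv2.imwrite('pics/sideC.png',cv2.resize(a,None,fx=4.4,fy=4.4,interpolation=cv2.INTER_CUBIC))
a=cv2.imread('pics/scene0.png')[170:270,220:420];cv2.imwrite('pics/sceneC.png',cv2.resize(a,None,fx=4,fy=4,interpolation=cv2.INTER_CUBIC))
```

```text
(no output)
```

View pics/sideC.png

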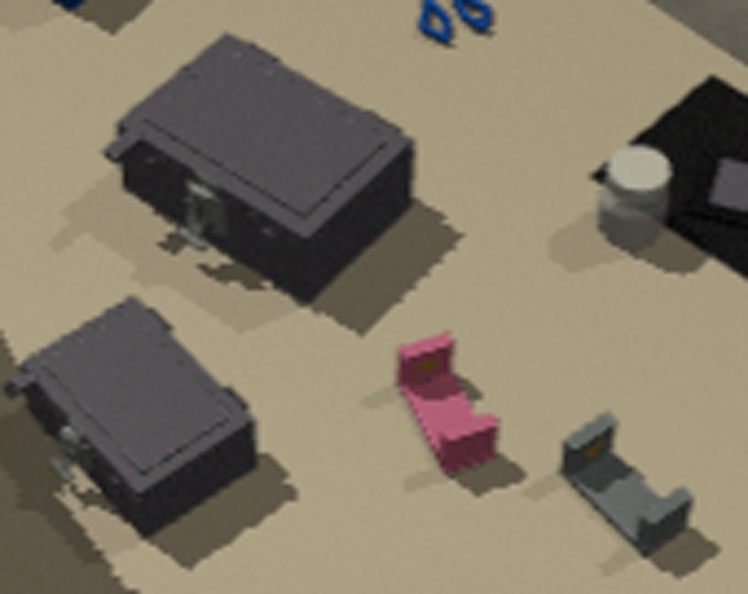

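View pics/sceneC.png

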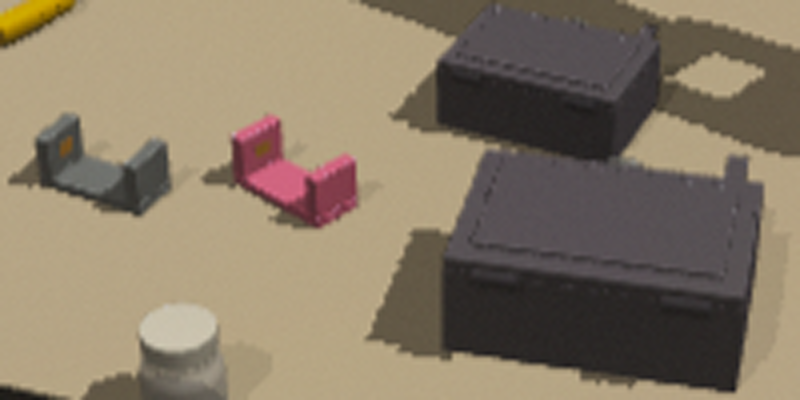

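```bash
cat > h.py <<'E'
import numpy as np
from scipy.optimize import least_squares
def proj(i,P):
    c=np.asarray(P,float)@i['view'][:3,:3].T+i['view'][:3,3]
    return c[:,:2]/c[:,2:]*[i['fx'],i['fy']]+[i['cx'],i['cy']]
def W(p,L,z0=0):
    L=np.atleast_2d(np.asarray(L,float));c,s=np.cos(p[2]),np.sin(p[2])
    return np.c_[p[0]+c*L[:,0]-s*L[:,1],p[1]+s*L[:,0]+c*L[:,1],L[:,2]+z0]
def fit(obs,p0):
    # obs: list of (info, local pts, pixels)
    f=lambda p:np.concatenate([(proj(i,W(p,L))-px).ravel() for i,L,px in obs])
    r=least_squares(f,p0,loss='soft_l1',x_scale=[100,100,1]);return r.x,f(r.x)
E
python3 - <<'E'
from cell import env,cams
from h import *
si,sc=cams.camera_info('side'),cams.camera_info('scene')
S=lambda a:(np.array(a)+.5)/4.4-.5+[225,135]
C=lambda a:(np.array(a)+.5)/4-.5+[220,170]
obs=[(si,[[-65,95,76],[-65,-95,76],[65,-95,76],[65,95,76],[-65,-95,0],[-82,75,72]],S([[120,128],[308,234],[412,140],[228,36],[305,302],[112,150]])),
(sc,[[-65,-95,76],[-65,95,76],[65,-95,76],[65,95,76],[65,-95,0],[65,95,0]],C([[487,152],[762,182],[447,255],[745,292],[445,350],[735,388]]))]
p,r=fit(obs,[600,0,0]);print(p,np.round(r.reshape(-1,2),1).tolist())
for o in obs: print(fit([o],p)[0])
obs=[(si,[[-20,45,42],[20,45,42],[20,33,42],[-20,-45,42],[20,-45,42],[-20,-33,42],[20,-33,42],[-20,-45,0],[20,-45,0],[-20,45,0]],S([[563,445],[603,413],[616,420],[648,518],[692,494],[640,508],[683,488],[645,553],[688,522],[566,472]])),
(sc,[[-20,-45,42],[20,-45,42],[-20,33,42],[20,33,42],[-20,45,42],[20,45,42],[20,45,0],[-20,45,0],[20,-45,0]],C([[70,114],[38,134],[158,141],[125,168],[168,147],[137,175],[137,211],[168,187],[42,185]]))]
p,r=fit(obs,[600,-300,0]);print(p,np.round(r.reshape(-1,2),1).tolist())
for o in obs: print(fit([o],p)[0])
# jar and tools
def tri(a,b):
    f=lambda X:np.r_[(proj(si,[X])-a).ravel(),(proj(sc,[X])-b).ravel()]
    r=least_squares(f,[600,-200,50]);return r.x
print('jar',tri(S([[638,163]]),C([[180,330]])))
E
```

```text
[5.58542360e+02 1.86261316e+02 1.40580433e-01] [[-1.6, -0.7], [-0.5, 1.8], [0.4, 0.3], [-0.9, -0.6], [0.5, 1.3], [1.3, 0.7], [-0.5, -1.2], [0.6, -0.4], [-0.9, 0.4], [0.5, 1.2], [-0.3, 0.2], [0.6, 1.1]]
[5.60489766e+02 1.87689711e+02 1.38171221e-01]
[5.56809178e+02 1.85554766e+02 1.44488354e-01]
[ 5.49413125e+02 -1.97345616e+02 -1.10727370e-01] [[-0.1, -1.7], [0.6, -0.8], [0.2, 0.1], [0.5, 1.3], [0.3, 0.0], [-0.4, 0.9], [-0.4, -1.2], [-0.4, 1.0], [-0.6, 1.4], [-1.9, -0.0], [-0.5, 0.1], [-0.8, 1.7], [-0.8, -0.2], [-0.5, -0.2], [0.1, -0.7], [-0.0, -0.9], [1.3, 2.3], [1.3, 1.3], [-0.1, 0.8]]
[ 5.50136095e+02 -1.97059555e+02 -8.81302284e-02]
[ 5.47323090e+02 -1.97962037e+02 -1.50550925e-01]
jar [750.92426264 -26.39745548  66.84486243]
```

```bash
cat >> h.py <<'E'
from scipy.spatial.transform import Rotation as Ro
CASE=np.array([558.5,186.3,.1406]);CR=np.array([549.4,-197.3,-.1107])
def rot(s): return Ro.from_euler('xyz',s['tcp_rot']).as_matrix()
def jaw(R): return np.arctan2(R[1,1],R[0,1])
def plan(env,wps,step=45.,dt=8.):
    """wps: list of (xyz, jaw_deg or None); prints rows (linear/turn, units of the tool) from the measured pose"""
    s=env.state();R=rot(s);p=np.array(s['eef_pos'])
    print('at',np.round(p,1),'jaw',round(np.degrees(jaw(R)),1),'x',np.round(R[:,0],3),'j6',round(s['joints'][5],2),'open',round(s['opening']*95,1),'F',np.round(s['ft_force'],1),'t',round(s['t'],2))
    for q,j in wps:
        d=np.array(q,float)-p
        a=0 if j is None else (j-np.degrees(jaw(R))+90)%180-90
        n=max(1,int(np.ceil(max(np.linalg.norm(d)/step,abs(a)/dt))))
        L=[];
        for k in range(n):
            v=R.T@(d/n)/500;L.append(np.round(v,4).tolist())
            # down tool: a turn about tool x (down) lowers world yaw
            R=R@Ro.from_rotvec([-np.radians(a/n),0,0]).as_matrix()
        p=np.array(q,float)
        print(n,'rows, turn',round(-a/n/180,4),L)
E
python3 - <<'E'
from cell import env,cams
from h import *
si,sc=cams.camera_info('side'),cams.camera_info('scene')
def ground(i,px,z):
    d=i['view'][:3,:3].T@[(px[0]-i['cx'])/i['fx'],(px[1]-i['cy'])/i['fy'],1];o=-i['view'][:3,:3].T@i['view'][:3,3]
    return np.round(o+d*(z-o[2])/d[2])
C=lambda a:np.array(a)/4+[220,170]
S=lambda a:np.array(a)/4.4+[225,135]
print('small',[ground(sc,C(a),0) for a in ([437,122],[612,158])],[ground(si,S(a),0) for a in ([148,535],[255,462])])
print('pink',[ground(si,S(a),0) for a in ([445,473],[496,447])],'phone',ground(sc,(467,216),9),'driver',ground(sc,(228,173),15),ground(si,(369,325),15))
for l in ([-87,0,27],[-130,0,27],[-82,75,72]): print(l,W(CASE,l))
b=W(CASE,[-89,0,24])[0]
plan(env,[((b[0],b[1],190),98),((b[0],b[1],120),98),(b,98)])
E
```

```text
small [array([379.,  -1.,   0.]), array([380., 140.,   0.])] [array([289.,   7.,   0.]), array([384.,   2.,   0.])]
pink [array([475., -98.,   0.]), array([ 518., -107.,    0.])] phone [332. 408.   9.] driver [ 357. -374.   15.] [ 359. -377.   15.]
[-87, 0, 27] [[472.35850799 174.10806194  27.        ]]
[-130, 0, 27] [[429.78282803 168.08216152  27.        ]]
[-82, 75, 72] [[466.79887702 249.06865494  72.        ]]
at [204.7 590.4 228.2] jaw 70.9 x [-0.    -0.001 -1.   ] j6 -0.11 open 95.1 F [ 0.6 -0.5  0. ] t 0.15
12 rows, turn -0.0126 [[0.0064, -0.0511, 0.0646], [0.0064, -0.0536, 0.0625], [0.0064, -0.056, 0.0604], [0.0064, -0.0583, 0.0581], [0.0064, -0.0606, 0.0558], [0.0064, -0.0627, 0.0533], [0.0064, -0.0648, 0.0508], [0.0064, -0.0668, 0.0482], [0.0064, -0.0686, 0.0455], [0.0064, -0.0703, 0.0428], [0.0064, -0.072, 0.04], [0.0064, -0.0735, 0.0371]]
2 rows, turn 0.0 [[0.07, 0.0, 0.0], [0.07, 0.0, 0.0]]
3 rows, turn -0.0 [[0.064, 0.0, 0.0], [0.064, 0.0, 0.0], [0.064, 0.0, 0.0]]
```

>>> carry_out(grip=[-0.3, -0.3, -0.3, -0.3, -0.3], linear=[[0.006, -0.051, 0.065], [0.006, -0.054, 0.0625], [0.006, -0.056, 0.06], [0.006, -0.058, 0.058], [0.006, -0.061, 0.056]], turn=[-0.0126, -0.0126, -0.0126, -0.0126, -0.0126])

```text
t: 0.65
eef_pos: [316.1, 415.3, 213.4]
tcp_rot: [-2.512, 1.571, -2.646]
ft_force: [0.8, 0.5, 0.0]
opening: 0.664
```

>>> carry_out(grip=[-0.3, -0.3, -0.3, -0.3, -0.3], linear=[[0.006, -0.063, 0.053], [0.006, -0.065, 0.051], [0.006, -0.067, 0.048], [0.006, -0.069, 0.0455], [0.006, -0.07, 0.043]], turn=[-0.0126, -0.0126, -0.0126, -0.0126, -0.0126])

```text
t: 1.15
eef_pos: [426.9, 241.4, 198.5]
tcp_rot: [1.263, 1.571, 1.327]
ft_force: [-0.1, 0.7, 0.1]
opening: 0.651
```

>>> carry_out(grip=[-0.3, -0.3, -0.3], linear=[[0.006, -0.072, 0.04], [0.006, -0.0735, 0.037], [0, 0, 0]], turn=[-0.0126, -0.0126, 0])

```text
t: 1.45
eef_pos: [472.6, 170.4, 192.2]
tcp_rot: [-1.439, 1.57, -1.301]
ft_force: [-0.3, 0.9, -0.5]
opening: 0.652
```

Run:
```python
from cell import env,cams
from h import *
import cv2
b=W(CASE,[-89,0,24])[0]
plan(env,[((b[0],b[1],110),98),(b,98)])
i=cams.camera_info('wrist');im=cams.read_camera('wrist')
print(np.round(proj(i,W(CASE,[[-87,13,27],[-87,-13,27],[-65,95,76],[-65,-95,76],[-82,75,72]]))))
cv2.imwrite('pics/w1.png',im)
```

```text
at [472.6 170.4 192.2] jaw 97.9 x [ 0. -0. -1.] j6 -1.49 open 61.9 F [-0.3  0.9 -0.5] t 1.45
2 rows, turn -0.0002 [[0.0822, 0.0037, -0.0017], [0.0822, 0.0037, -0.0017]]
2 rows, turn 0.0 [[0.086, 0.0, -0.0], [0.086, 0.0, -0.0]]
[[339. 194.]
 [316. 194.]
 [425. 226.]
 [231. 226.]
 [404. 208.]]
```

View pics/w1.png

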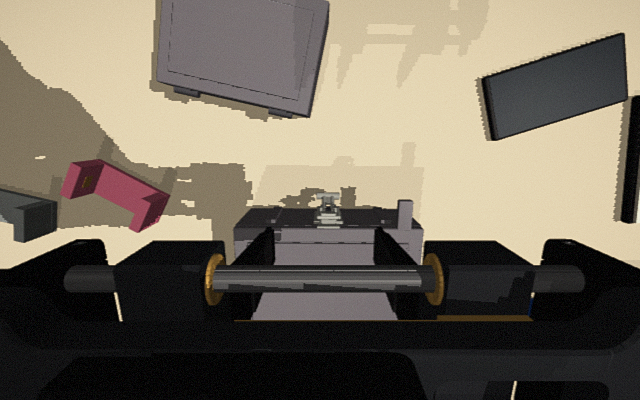

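The wrist view confirms the fit: the bar is seen at about (316–341, 195) against a prediction of (316–339, 194), and the tab at (404, 208) as predicted.

>>> carry_out(grip=[-0.3, -0.3, -0.3, -0.3, -0.3], linear=[[0.082, 0.0037, -0.0017], [0.082, 0.0037, -0.0017], [0.07, 0, 0], [0.06, 0, 0], [0.042, 0, 0]], turn=[0, 0, 0, 0, 0])

```text
t: 2.0
eef_pos: [467.2, 177.9, 22.8]
tcp_rot: [3.141, 1.569, -3.001]
ft_force: [0.8, -0.0, 0.1]
opening: 0.648
```

>>> carry_out(grip=[1, 1, 1, 1, 1], linear=[[0, 0, 0], [0, 0, 0], [0, 0, 0], [0, 0, 0], [0, 0, 0]], turn=[0, 0, 0, 0, 0])

```text
t: 2.5
eef_pos: [468.8, 176.3, 25.5]
tcp_rot: [-0.709, 1.569, -0.566]
ft_force: [7.6, -39.9, 1.0]
opening: 0.287
```

Run:
```python
from cell import env,cams
from h import *
s=env.state();p=s['eef_pos']
# arc relative to the bar start, q to 1.6 in 0.16 steps
bar=lambda q:W(CASE,[-77-(10*np.cos(q)+27*np.sin(q)),0,54+10*np.sin(q)-27*np.cos(q)])[0]
plan(env,[(p+bar(q)-bar(0),None) for q in np.arange(.16,1.7,.16)])
```

```text
at [468.8 176.3  25.5] jaw 98.1 x [ 0.001 -0.001 -1.   ] j6 -1.48 open 27.3 F [  7.6 -39.9   1. ] t 2.5
1 rows, turn 0.0 [[-0.0039, 0.0, -0.0083]]
1 rows, turn 0.0 [[-0.0052, 0.0, -0.0076]]
1 rows, turn 0.0 [[-0.0063, 0.0, -0.0067]]
1 rows, turn 0.0 [[-0.0073, 0.0, -0.0056]]
1 rows, turn 0.0 [[-0.0081, -0.0, -0.0044]]
1 rows, turn 0.0 [[-0.0087, -0.0, -0.003]]
1 rows, turn 0.0 [[-0.0091, -0.0, -0.0016]]
1 rows, turn 0.0 [[-0.0092, -0.0, -0.0001]]
1 rows, turn 0.0 [[-0.0091, -0.0, 0.0013]]
1 rows, turn 0.0 [[-0.0088, -0.0, 0.0028]]
```

>>> carry_out(grip=[1, 1], linear=[[0, -0.0034, 0], [0, 0, 0]], turn=[0, 0])

```text
t: 2.7
eef_pos: [469.1, 174.6, 25.4]
tcp_rot: [-0.359, 1.57, -0.218]
ft_force: [0.4, -10.0, 3.7]
opening: 0.263
```

>>> carry_out(grip=[1, 1, 1, 1, 1], linear=[[-0.004, 0, -0.0083], [-0.005, 0, -0.0076], [-0.0063, 0, -0.0067], [-0.0073, 0, -0.0056], [-0.008, 0, -0.0044]], turn=[0, 0, 0, 0, 0])

```text
t: 3.2
eef_pos: [452.5, 172.3, 40.2]
tcp_rot: [-1.774, 1.57, -1.633]
ft_force: [2.9, -10.3, -4.3]
opening: 0.26
```

>>> carry_out(grip=[1, 1, 1, 1, 1], linear=[[-0.0087, 0, -0.003], [-0.009, 0, -0.0016], [-0.0092, 0, 0], [-0.009, 0, 0.0013], [-0.0088, 0, 0.0028]], turn=[0, 0, 0, 0, 0])

```text
t: 3.7
eef_pos: [450.9, 172.1, 62.4]
tcp_rot: [-2.875, 1.567, -2.733]
ft_force: [-1.6, -10.7, -2.4]
opening: 0.263
```

>>> carry_out(grip=[0, 0, 0, 0, 0], linear=[[0, 0, 0], [0, 0, 0], [0, 0, 0], [-0.06, 0, 0], [-0.1, 0, 0]], turn=[0, 0, 0, 0, 0])

```text
t: 4.2
eef_pos: [451.1, 172.9, 141.3]
tcp_rot: [-3.095, 1.565, -2.954]
ft_force: [0.6, 0.9, 0.2]
opening: 0.498
```

Run:
```python
from cell import env,cams
from h import *
import cv2
i=cams.camera_info('wrist');im=cams.read_camera('wrist')
s2=cams.read_camera('side')[120:220,220:340]
a=cv2.resize(im[120:280,200:460],None,fx=2.5,fy=2.5);b=cv2.resize(s2,None,fx=2,fy=2)
out=np.zeros((max(a.shape[0],b.shape[0]),a.shape[1],3),np.uint8);out[:400]=a[:400]
out=cv2.vconcat([out,cv2.copyMakeBorder(b,0,0,0,a.shape[1]-b.shape[1],0)])[:600]
cv2.imwrite('pics/w2.png',out)
q=lambda l:np.round((proj(i,W(CASE,[l]))-[200,120])*2.5)
print(q([-77-(10*np.cos(1.9)+27*np.sin(1.9)),0,72]),q([-82,75,72]),q([-87,0,27]))
t=W(CASE,[-83,75,76.5])[0]
plan(env,[((t[0],t[1],125),98),(t,98)])
```

```text
[[305. 273.]] [[532. 323.]] [[306. 266.]]
at [454.1 173.7 147. ] jaw 98.1 x [ 0.008  0.002 -1.   ] j6 -1.48 open 47.2 F [-0.2 -0.  -0.4] t 4.3
2 rows, turn 0.0003 [[0.0222, 0.0728, 0.022], [0.0222, 0.0728, 0.0219]]
2 rows, turn 0.0 [[0.0485, -0.0, -0.0004], [0.0485, -0.0, -0.0004]]
```

View pics/w2.png

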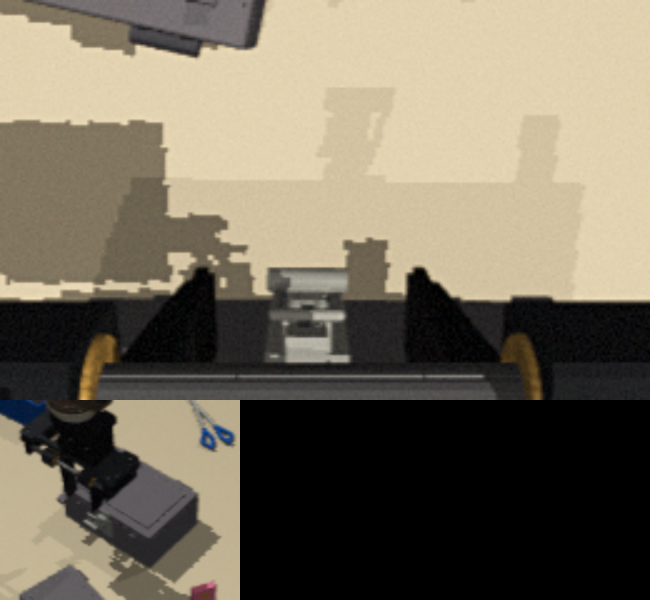

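The bar is at about (308, 280) in the crop. Its 32 px width puts it about 70 mm above the bench, so the lever is open, with the hook bar behind it at (305, 315). Next is the lid tab.

>>> carry_out(grip=[0.1, 0.1, 0.1, 0.1, 0.1], linear=[[0.022, 0.0728, 0.022], [0.022, 0.0728, 0.022], [0, 0, 0], [0.048, 0, 0], [0.048, 0, 0]], turn=[0, 0, 0, 0, 0])

```text
t: 4.8
eef_pos: [463.7, 248.3, 71.9]
tcp_rot: [0.3, 1.57, 0.442]
ft_force: [0.2, 0.0, -0.1]
opening: 0.449
```

>>> carry_out(grip=[0.1, 1, 1, 1, 1], linear=[[0, 0, 0], [0, 0, 0], [0, 0, 0], [0, 0, 0], [0, 0, 0]], turn=[0, 0, 0, 0, 0])

```text
t: 5.3
eef_pos: [464.1, 248.2, 73.1]
tcp_rot: [0.298, 1.57, 0.439]
ft_force: [-0.2, -0.0, 0.5]
opening: 0.173
```

Run:
```python
from cell import env,cams
from h import *
s=env.state();p=s['eef_pos']
f=lambda q:W(CASE,[65-147*np.cos(q)+6*np.sin(q),75,66+147*np.sin(q)+6*np.cos(q)])[0]
plan(env,[(p+f(q)-f(0),None) for q in np.arange(.11,1.68,.11)])
```

```text
at [464.1 248.2  73.1] jaw 98.1 x [ 0.001  0.001 -1.   ] j6 -1.35 open 16.4 F [-0.2 -0.   0.5] t 5.3
1 rows, turn 0.0 [[-0.0322, 0.0, 0.0031]]
1 rows, turn 0.0 [[-0.0317, 0.0, 0.0066]]
1 rows, turn 0.0 [[-0.0307, 0.0, 0.0101]]
1 rows, turn 0.0 [[-0.0294, 0.0, 0.0134]]
1 rows, turn 0.0 [[-0.0278, 0.0, 0.0166]]
1 rows, turn 0.0 [[-0.0258, 0.0, 0.0195]]
1 rows, turn 0.0 [[-0.0235, -0.0, 0.0222]]
1 rows, turn 0.0 [[-0.0209, -0.0, 0.0247]]
1 rows, turn 0.0 [[-0.0181, -0.0, 0.0268]]
1 rows, turn 0.0 [[-0.015, -0.0, 0.0286]]
1 rows, turn 0.0 [[-0.0118, -0.0, 0.0301]]
1 rows, turn 0.0 [[-0.0084, -0.0, 0.0312]]
1 rows, turn 0.0 [[-0.005, -0.0, 0.032]]
1 rows, turn 0.0 [[-0.0014, -0.0, 0.0323]]
1 rows, turn 0.0 [[0.0021, -0.0, 0.0323]]
```

>>> carry_out(grip=[0.5, 0.5, 1, 1, 1], linear=[[0, 0, 0], [-0.008, 0, 0], [0, 0, 0], [0, 0, 0], [0, 0, 0]], turn=[0, 0, 0, 0, 0])

```text
t: 5.8
eef_pos: [463.8, 249.0, 76.5]
tcp_rot: [1.026, 1.569, 1.166]
ft_force: [-2.6, 6.6, 2.9]
opening: 0.145
```

>>> carry_out(grip=[1, 1, 1, 1, 1], linear=[[0, 0, 0], [0, 0, 0], [-0.0322, 0, 0.003], [-0.0317, 0, 0.0066], [-0.0307, 0, 0.01]], turn=[0, 0, 0, 0, 0])

```text
t: 6.3
eef_pos: [473.2, 250.3, 123.8]
tcp_rot: [2.125, 1.57, 2.266]
ft_force: [1.5, 6.9, -5.2]
opening: 0.146
```

Gripped at 14 mm and the lid is following.

>>> carry_out(grip=[1, 1, 1, 1, 1], linear=[[-0.0294, 0, 0.0134], [-0.0278, 0, 0.0166], [-0.0258, 0, 0.0195], [-0.0235, 0, 0.0222], [-0.021, 0, 0.0247]], turn=[0, 0, 0, 0, 0])

```text
t: 6.8
eef_pos: [520.4, 256.7, 187.4]
tcp_rot: [2.935, 1.568, 3.076]
ft_force: [-1.3, 3.1, -3.7]
opening: 0.148
```

>>> carry_out(grip=[1, 1, 1, 1, 1], linear=[[-0.018, 0, 0.0268], [-0.015, 0, 0.0286], [-0.0118, 0, 0.03], [-0.0084, 0, 0.0312], [-0.005, 0, 0.032]], turn=[0, 0, 0, 0, 0])

```text
t: 7.3
eef_pos: [594.6, 267.0, 217.7]
tcp_rot: [2.886, 1.57, 3.028]
ft_force: [-4.7, -0.7, 8.0]
opening: 0.14
```

>>> carry_out(grip=[1, 1, 1, 1, 1], linear=[[-0.0014, 0, 0.0323], [0.002, 0, 0.0323], [0, 0, 0], [0, 0, 0], [0, 0, 0]], turn=[0, 0, 0, 0, 0])

```text
t: 7.8
eef_pos: [627.8, 271.5, 218.1]
tcp_rot: [0.133, 1.567, 0.274]
ft_force: [1.1, -1.2, 11.8]
opening: 0.14
```

>>> carry_out(grip=[0, 0, 0, -1, -1], linear=[[0, 0, 0], [0, 0, 0], [-0.08, 0, 0], [-0.09, -0.07, -0.04], [0, -0.09, -0.08]], turn=[0, 0, 0, 0, 0])

```text
t: 8.3
eef_pos: [588.4, 199.2, 296.9]
tcp_rot: [0.099, 1.564, 0.242]
ft_force: [1.4, -0.6, 0.4]
opening: 0.496
```

>>> carry_out(grip=[-1, -1], linear=[[0, 0, 0], [0, 0, 0]], turn=[0, 0])

```text
t: 8.5
eef_pos: [586.6, 198.2, 293.7]
tcp_rot: [0.755, 1.57, 0.895]
ft_force: [0.3, 0.7, 0.1]
opening: 0.666
```

Run:
```python
from cell import env,cams
from h import *
import cv2
plan(env,[])
i=cams.camera_info('wrist');im=cams.read_camera('wrist')
s2=cams.read_camera('side')[110:220,220:340]
b=cv2.resize(s2,None,fx=2,fy=2)
im[-b.shape[0]:,:b.shape[1]]=b
cv2.imwrite('pics/w3.png',im)
print(proj(i,W(CASE,[[0,0,54],[21,89,54],[-21,89,54],[-21,-89,54],[21,-89,54],[-65,95,66],[-65,-95,66]])).round())
```

```text
at [586.6 198.2 293.7] jaw 98.0 x [ 0.  0. -1.] j6 -1.49 open 63.3 F [0.3 0.7 0.1] t 8.5
[[318. 160.]
 [383. 176.]
 [385. 145.]
 [251. 145.]
 [253. 176.]
 [393. 109.]
 [242. 109.]]
```

View pics/w3.png

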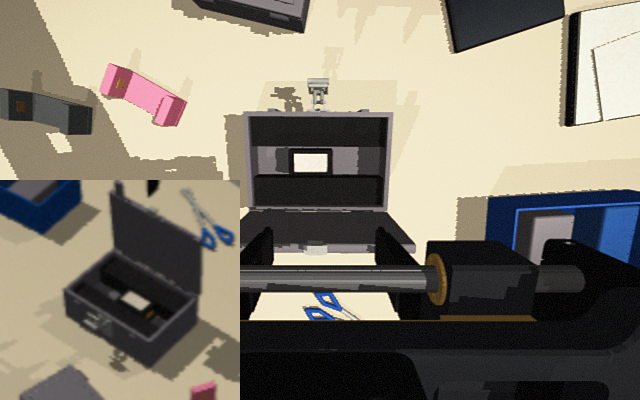

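Pack top at (289–333, 149–174), centre (311, 161); that is about 11 mm toward case -y from the channel centre at (319, 161). The lid stands near vertical.

Run:
```python
from cell import env,cams
from h import *
t=W(CASE,[0,-11,40])[0]
plan(env,[((t[0],t[1],250),98),((t[0],t[1],90),98),(t,98)])
```

```text
at [587.3 199.2 293. ] jaw 98.1 x [-0.  0. -1.] j6 -1.49 open 71.7 F [-0.3 -0.1  0.6] t 8.6
2 rows, turn 0.0003 [[0.043, -0.0198, -0.0303], [0.043, -0.0198, -0.0303]]
4 rows, turn -0.0 [[0.08, -0.0, 0.0], [0.08, -0.0, 0.0], [0.08, -0.0, 0.0], [0.08, -0.0, 0.0]]
2 rows, turn -0.0 [[0.05, -0.0, 0.0], [0.05, -0.0, 0.0]]
```

>>> carry_out(grip=[-1, -1, -1, -1, -1], linear=[[0.043, -0.02, -0.03], [0.043, -0.02, -0.03], [0.08, 0, 0], [0.08, 0, 0], [0.08, 0, 0]], turn=[0, 0, 0, 0, 0])

```text
t: 9.1
eef_pos: [560.3, 175.5, 128.4]
tcp_rot: [0.774, 1.571, 0.917]
ft_force: [0.9, 0.7, 0.1]
opening: 1.001
```

>>> carry_out(grip=[-1, -1, -1, -1], linear=[[0.08, 0, 0], [0, 0, 0], [0, 0, 0], [0, 0, 0]], turn=[0, 0, 0, 0])

```text
t: 9.5
eef_pos: [561.0, 175.2, 92.1]
tcp_rot: [0.088, 1.568, 0.23]
ft_force: [-0.4, -0.1, 0.1]
opening: 1.002
```

Run:
```python
from cell import env,cams
from h import *
t=W(CASE,[0,-11,40])[0]
plan(env,[(t,98)],step=20)
```

```text
at [561.  175.2  92.1] jaw 98.1 x [ 0.002  0.001 -1.   ] j6 -1.52 open 95.2 F [-0.4 -0.1  0.1] t 9.5
3 rows, turn 0.0002 [[0.0347, 0.0002, -0.0007], [0.0347, 0.0002, -0.0007], [0.0347, 0.0002, -0.0007]]
```

>>> carry_out(grip=[-1, -1, -1, 1, 1], linear=[[0.035, 0, 0], [0.035, 0, 0], [0.034, 0, 0], [0, 0, 0], [0, 0, 0]], turn=[0, 0, 0, 0, 0])

```text
t: 10.0
eef_pos: [560.7, 174.9, 40.0]
tcp_rot: [0.092, 1.569, 0.233]
ft_force: [0.3, 0.8, 0.5]
opening: 0.886
```

>>> carry_out(grip=[1, 1, 1, 1, 1], linear=[[0, 0, 0], [0, 0, 0], [0, 0, 0], [0, 0, 0], [0, 0, 0]], turn=[0, 0, 0, 0, 0])

```text
t: 10.5
eef_pos: [560.2, 174.8, 39.1]
tcp_rot: [0.178, 1.57, 0.319]
ft_force: [-0.5, 1.4, 5.9]
opening: 0.631
```

Run:
```python
from cell import env,cams
from h import *
t=W(CASE,[0,-11,40])[0];e=W(CASE,[0,-215,0])[0]
s=env.state()['eef_pos']
plan(env,[((s[0],s[1],135),None),((e[0],e[1],135),83.7),((e[0],e[1],50),83.7),((e[0],e[1],20),83.7)])
```

```text
at [560.2 174.8  39.1] jaw 98.1 x [ 0.001  0.    -1.   ] j6 -1.52 open 59.9 F [-0.5  1.4  5.9] t 10.5
3 rows, turn 0.0 [[-0.0639, 0.0, 0.0001], [-0.0639, 0.0, 0.0001], [-0.0639, 0.0, 0.0001]]
5 rows, turn 0.016 [[-0.0, -0.0813, -0.0001], [-0.0, -0.0812, 0.004], [-0.0, -0.0809, 0.0081], [-0.0, -0.0804, 0.0121], [-0.0, -0.0797, 0.0161]]
2 rows, turn 0.0 [[0.085, -0.0, -0.0001], [0.085, -0.0, -0.0001]]
1 rows, turn 0.0 [[0.06, -0.0, -0.0001]]
```

>>> carry_out(grip=[1, 1, 1, 1, 1], linear=[[-0.02, 0, 0], [-0.05, 0, 0], [-0.06, 0, 0], [-0.06, 0, 0], [0, 0, 0]], turn=[0, 0, 0, 0, 0])

```text
t: 11.0
eef_pos: [561.4, 175.0, 137.4]
tcp_rot: [0.053, 1.565, 0.195]
ft_force: [0.1, 0.5, -2.0]
opening: 0.632
```

>>> carry_out(grip=[1, 1, 1, 1, 1], linear=[[0, -0.08, 0], [0, -0.081, 0.004], [0, -0.081, 0.008], [0, -0.08, 0.012], [0, -0.08, 0.016]], turn=[0.016, 0.016, 0.016, 0.016, 0.016])

```text
t: 11.5
eef_pos: [587.7, -27.4, 132.6]
tcp_rot: [3.043, 1.569, 2.931]
ft_force: [0.5, -0.7, -1.4]
opening: 0.63
```

>>> carry_out(grip=[1, 1, 1, 1], linear=[[0, 0, 0], [0.085, 0, 0], [0.085, 0, 0], [0, 0, 0]], turn=[0, 0, 0, 0])

```text
t: 11.9
eef_pos: [585.1, -25.2, 43.6]
tcp_rot: [3.083, 1.561, 2.973]
ft_force: [-0.9, -0.2, -2.1]
opening: 0.633
```

Run:
```python
from cell import env,cams
from h import *
s=env.state()['eef_pos']
plan(env,[((s[0],s[1],20),83.7)],step=10)
```

```text
at [585.1 -25.2  43.6] jaw 83.7 x [-0.009  0.002 -1.   ] j6 -1.62 open 60.2 F [-0.9 -0.2 -2.1] t 11.9
3 rows, turn 0.0 [[0.0157, -0.0, 0.0001], [0.0157, -0.0, 0.0001], [0.0157, -0.0, 0.0001]]
```

>>> carry_out(grip=[1, 1, 1, 1, 1], linear=[[0.016, 0, 0], [0.016, 0, 0], [0.01, 0, 0], [0.004, 0, 0], [0, 0, 0]], turn=[0, 0, 0, 0, 0])

```text
t: 12.4
eef_pos: [588.3, -25.8, 25.7]
tcp_rot: [0.123, 1.57, 0.013]
ft_force: [-0.5, 0.2, -1.4]
opening: 0.629
```

>>> carry_out(grip=[1, 1, 1, 1], linear=[[0.006, 0, 0], [0.005, 0, 0], [0.002, 0, 0], [0, 0, 0]], turn=[0, 0, 0, 0])

```text
t: 12.8
eef_pos: [588.1, -25.8, 19.1]
tcp_rot: [0.524, 1.571, 0.414]
ft_force: [-1.6, 1.1, 3.2]
opening: 0.627
```

>>> carry_out(grip=[-0.8, -0.8, -0.8, -0.8, -0.8], linear=[[0, 0, 0], [0, 0, 0], [-0.04, 0, 0], [-0.07, 0, 0], [0, 0, 0]], turn=[0, 0, 0, 0, 0.0455])

```text
t: 13.3
eef_pos: [589.8, -26.0, 77.4]
tcp_rot: [0.114, 1.565, -0.139]
ft_force: [0.3, 0.7, -1.2]
opening: 0.898
```

>>> carry_out(grip=[-0.5, -0.5, -0.5, -0.5, -0.5], linear=[[0, 0, 0], [0, 0, 0], [0, 0, 0], [0, 0, 0], [0, 0, 0]], turn=[0.0455, 0.0455, 0.0455, 0.0455, 0.0455])

```text
t: 13.8
eef_pos: [588.2, -25.8, 73.8]
tcp_rot: [1.379, 1.571, 0.406]
ft_force: [0.7, 0.7, -0.8]
opening: 0.752
```

>>> carry_out(grip=[-0.5, -0.5, -0.5, -0.5, -0.5], linear=[[0, 0, 0], [0, 0, 0], [0, 0, 0], [0, 0, 0], [0, 0, 0]], turn=[0.0455, 0.0455, 0.0455, 0.0455, 0.0455])

```text
t: 14.3
eef_pos: [588.2, -25.8, 73.8]
tcp_rot: [2.289, 1.571, 0.6]
ft_force: [0.2, -0.7, -0.1]
opening: 0.751
```

>>> carry_out(grip=[-0.5, -0.5], linear=[[0, 0, 0], [0, 0, 0]], turn=[0, 0])

```text
t: 14.5
eef_pos: [588.2, -25.8, 73.8]
tcp_rot: [2.176, 1.571, 0.498]
ft_force: [-0.6, 0.5, -0.2]
opening: 0.752
```

Run:
```python
from cell import env,cams
from h import *
import cv2
plan(env,[((588.1,-25.8,40),-6.3),((588.1,-25.8,20),-6.3)])
i=cams.camera_info('wrist');im=cams.read_camera('wrist')
P=np.array([588.1,-25.8,np.radians(-6.3)])
print(proj(i,W(P,[[18,30,34],[18,-30,34],[-18,-30,34],[-18,30,34]])).round())
cv2.imwrite('pics/w4.png',im)
```

```text
at [588.2 -25.8  73.8] jaw -6.2 x [ 0.  0. -1.] j6 -0.05 open 71.5 F [-0.6  0.5 -0.2] t 14.5
1 rows, turn 0.0008 [[0.0677, -0.0001, -0.0001]]
1 rows, turn -0.0 [[0.04, -0.0, 0.0]]
[[349. 189.]
 [347. 269.]
 [298. 269.]
 [297. 189.]]
```

View pics/w4.png

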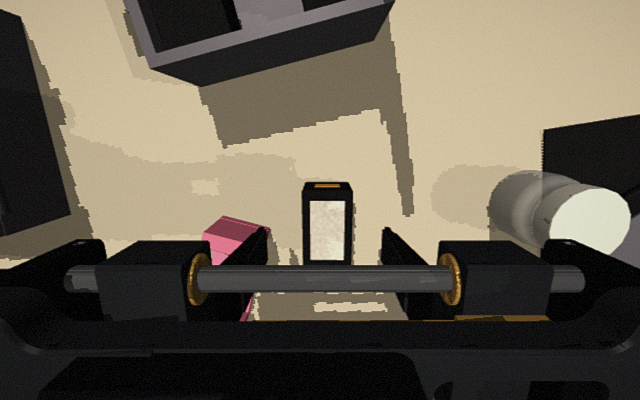

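Run:
```python
from cell import env,cams
from h import *
i=cams.camera_info('wrist');si,sc=cams.camera_info('side'),cams.camera_info('scene')
def g(i,px,z):
    d=i['view'][:3,:3].T@[(px[0]-i['cx'])/i['fx'],(px[1]-i['cy'])/i['fy'],1];o=-i['view'][:3,:3].T@i['view'][:3,3]
    return np.round(o+d*(z-o[2])/d[2])
S=lambda a:np.array(a)/4.4+[225,135]
C=lambda a:np.array(a)/4+[220,170]
print(g(i,(268,228),42),g(i,(228,216),42))
print([g(si,S(a),42) for a in([398,347],[450,333],[445,440],[497,420])],[g(sc,C(a),42) for a in([357,158],[308,190],[280,118],[233,135])])
```

```text
[552. -17.  42.] [526.  -6.  42.]
[array([507., -16.,  42.]), array([543., -33.,  42.]), array([473., -97.,  42.]), array([ 512., -110.,   42.])] [array([505., -13.,  42.]), array([554., -30.,  42.]), array([475., -88.,  42.]), array([ 509., -110.,   42.])]
```

Pack top at (302–353, 190–262), as predicted within about 3 px. The pink cradle's corner is close on the -x side, around (546, -30) mm, so I'll narrow the jaws to 50 mm and shift 3 mm away from it.

>>> carry_out(grip=[-0.05, -0.05, -0.05, -0.05, -0.05], linear=[[0, 0.006, 0], [0, 0, 0], [0, 0, 0], [0.03, 0, 0], [0.03, 0, 0]], turn=[0, 0, 0, 0, 0])

```text
t: 15.05
eef_pos: [591.3, -26.2, 43.9]
tcp_rot: [1.609, 1.57, -0.073]
ft_force: [0.2, -0.2, -0.1]
opening: 0.524
```

>>> carry_out(grip=[-0.05, -0.05, -0.05, -0.05], linear=[[0.025, 0, 0], [0.019, 0, 0], [0, 0, 0], [0, 0, 0]], turn=[0, 0, 0, 0])

```text
t: 15.45
eef_pos: [591.2, -26.2, 21.9]
tcp_rot: [-2.733, 1.571, 1.868]
ft_force: [-0.1, -0.1, 0.2]
opening: 0.526
```

>>> carry_out(grip=[1, 1, 1, 1, 1], linear=[[0, 0, 0], [0, 0, 0], [0, 0, 0], [0, 0, 0], [0, 0, 0]], turn=[0, 0, 0, 0, 0])

```text
t: 15.95
eef_pos: [591.2, -26.2, 22.4]
tcp_rot: [1.711, 1.57, 0.029]
ft_force: [-1.1, 0.3, 5.8]
opening: 0.377
```

Run:
```python
from cell import env,cams
from h import *
e=W(CR,[0,-100,0])[0]
plan(env,[((591,-26,160),None),((e[0],e[1],160),-6.3)])
```

```text
at [591.2 -26.2  22.4] jaw -6.4 x [ 0.001  0.    -1.   ] j6 -0.04 open 35.8 F [-1.1  0.3  5.8] t 15.95
4 rows, turn 0.0 [[-0.0688, -0.0001, -0.0001], [-0.0688, -0.0001, -0.0001], [-0.0688, -0.0001, -0.0001], [-0.0688, -0.0001, -0.0001]]
7 rows, turn -0.0001 [[-0.0, -0.0063, 0.0785], [-0.0, -0.0063, 0.0785], [-0.0, -0.0064, 0.0785], [-0.0, -0.0064, 0.0785], [-0.0, -0.0064, 0.0785], [-0.0, -0.0064, 0.0785], [-0.0, -0.0064, 0.0785]]
```

>>> carry_out(grip=[1, 1, 1, 1, 1], linear=[[-0.03, 0, 0], [-0.065, 0, 0], [-0.09, 0, 0], [-0.09, 0, 0], [0, -0.006, 0.06]], turn=[0, 0, 0, 0, 0])

```text
t: 16.45
eef_pos: [587.2, -54.2, 166.0]
tcp_rot: [1.54, 1.561, -0.14]
ft_force: [0.5, 0.5, -3.1]
opening: 0.376
```

>>> carry_out(grip=[1, 1, 1, 1, 1], linear=[[0, -0.0065, 0.08], [0, -0.0065, 0.08], [0, -0.0065, 0.08], [0, -0.0065, 0.08], [0, -0.0065, 0.08]], turn=[0, 0, 0, 0, 0])

```text
t: 16.95
eef_pos: [545.7, -254.1, 160.2]
tcp_rot: [1.515, 1.57, -0.168]
ft_force: [0.6, 0.0, -2.0]
opening: 0.378
```

>>> carry_out(grip=[1, 1, 1, 1], linear=[[0, -0.006, 0.06], [0, -0.006, 0.03], [0, 0, 0], [0, 0, 0]], turn=[0, 0, 0, 0])

```text
t: 17.35
eef_pos: [535.3, -295.9, 159.6]
tcp_rot: [-2.712, 1.57, 1.889]
ft_force: [0.6, -0.2, -2.0]
opening: 0.379
```

Run:
```python
from cell import env,cams
from h import *
import cv2
plan(env,[])
i=cams.camera_info('wrist');im=cams.read_camera('wrist')
L=[[20,45,42],[-20,45,42],[-20,-45,42],[20,-45,42],[20,33,42],[-20,33,42],[20,-33,42],[-20,-33,42],[20,33,8],[-20,33,8],[20,-33,8],[-20,-33,8]]
px=proj(i,W(CR,L));print(px.round(1).tolist())
s=env.state();p=s['eef_pos'];P=[p[0],p[1],jaw(rot(s))]
print('pack',proj(i,W(P,[[18,30,34],[-18,30,34],[-18,-30,34]],p[2]-22)).round(1).tolist())
c=px[:8].mean(0);x0,y0=int(c[0]-100),max(0,int(c[1]-50));print(x0,y0)
cv2.imwrite('pics/w5full.png',im)
cv2.imwrite('pics/w5.png',cv2.resize(im[y0:y0+150,x0:x0+200],None,fx=4,fy=4,interpolation=cv2.INTER_CUBIC))
```

```text
at [ 535.3 -295.9  159.6] jaw -6.4 x [-0.     0.001 -1.   ] j6 -0.5 open 36.0 F [ 0.6 -0.2 -2. ] t 17.35
[[350.4, 38.1], [303.1, 38.1], [304.9, 146.5], [348.2, 146.5], [350.1, 53.6], [303.4, 53.7], [348.5, 133.0], [304.6, 133.1], [347.1, 62.7], [305.8, 62.7], [345.8, 132.8], [306.8, 132.8]]
pack [[358.0, 207.7], [287.4, 207.7], [290.7, 311.2]]
226 42
```

View pics/w5.png

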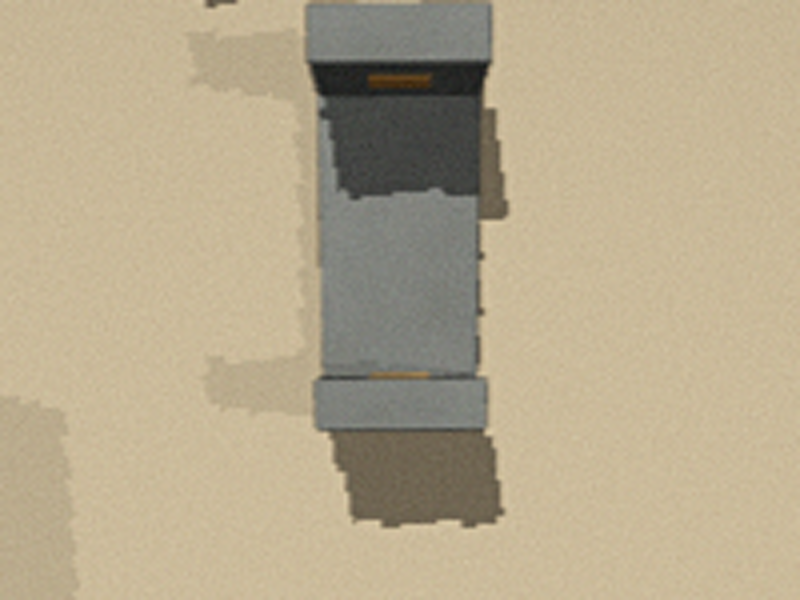

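Run:
```python
import cv2
a=cv2.imread('pics/w5full.png')[170:320,220:420]
b=cv2.imread('pics/w4.png')[170:290,250:410]
cv2.imwrite('pics/w5p.png',cv2.vconcat([cv2.resize(cv2.convertScaleAbs(x,alpha=1.8,beta=20),(560,h),interpolation=cv2.INTER_CUBIC) for x,h in((a[:90],252),(b[:96],336))]))
```

```text
(no output)
```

View pics/w5p.png

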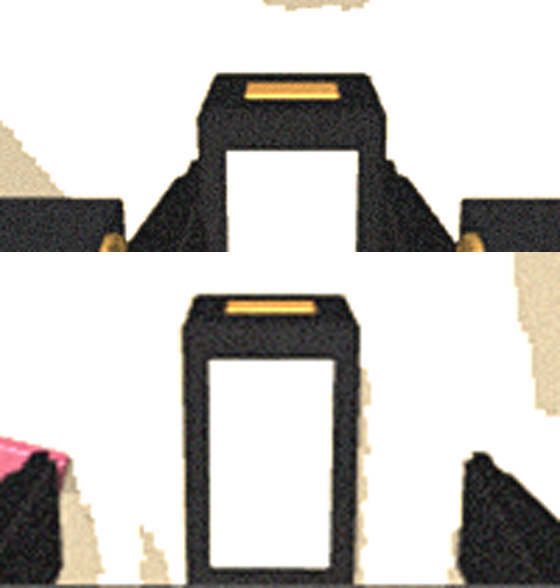

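Wrist view: cradle wall tops at (303–349, 43–58) and (305–348, 136–150), gripped pack edge at row 210. After allowing for camera bias, the cradle centre is about (548.6, -198).

Run:
```python
from cell import env,cams
from h import *
plan(env,[((548.6,-198,110),-6.3),((548.6,-198,85),-6.3)])
```

```text
at [ 535.5 -295.5  159.6] jaw -6.4 x [-0.  0. -1.] j6 -0.5 open 36.2 F [ 0.4  0.8 -2.2] t 17.4
3 rows, turn -0.0001 [[0.0331, 0.0015, -0.0656], [0.0331, 0.0015, -0.0656], [0.0331, 0.0015, -0.0656]]
1 rows, turn -0.0 [[0.05, 0.0, 0.0]]
```

>>> carry_out(grip=[1, 1, 1, 1, 1], linear=[[0, 0.0015, -0.0656], [0.05, 0.0015, -0.0656], [0.05, 0.0015, -0.0656], [0.05, 0, 0], [0, 0, 0]], turn=[0, 0, 0, 0, 0])

```text
t: 17.9
eef_pos: [547.8, -196.4, 82.1]
tcp_rot: [-1.952, 1.566, 2.652]
ft_force: [0.5, -0.2, -2.3]
opening: 0.374
```

>>> carry_out(grip=[1, 1, 1], linear=[[0, 0, 0], [0, 0, 0], [0, 0, 0]], turn=[0, 0, 0])

```text
t: 18.2
eef_pos: [549.0, -199.7, 85.6]
tcp_rot: [1.278, 1.569, -0.405]
ft_force: [0.2, 0.5, -2.1]
opening: 0.373
```

Run:
```python
from cell import env,cams
from h import *
import cv2
plan(env,[((548.6,-198,50),-6.3),((548.6,-198,31),-6.3)],step=9)
a=cams.read_camera('side')[195:285,325:415];b=cams.read_camera('scene')[170:240,205:285]
cv2.imwrite('pics/s6.png',cv2.hconcat([cv2.resize(a,(400,400),interpolation=cv2.INTER_CUBIC),cv2.resize(b,(400,400),interpolation=cv2.INTER_CUBIC)]))
```

```text
at [ 549.  -199.7   85.6] jaw -6.4 x [ 0.002 -0.001 -1.   ] j6 -0.35 open 35.4 F [ 0.2  0.5 -2.1] t 18.2
4 rows, turn -0.0002 [[0.0178, -0.0003, -0.0008], [0.0178, -0.0003, -0.0008], [0.0178, -0.0003, -0.0008], [0.0178, -0.0003, -0.0008]]
3 rows, turn 0.0 [[0.0127, -0.0, -0.0], [0.0127, -0.0, -0.0], [0.0127, -0.0, -0.0]]
```

>>> carry_out(grip=[1, 1, 1, 1, 1], linear=[[0, -0.0005, -0.003], [0.018, 0, 0], [0.018, 0, 0], [0.018, 0, 0], [0, 0, 0]], turn=[0, 0, 0, 0, 0])

```text
t: 18.8
eef_pos: [547.8, -197.3, 55.6]
tcp_rot: [-1.954, 1.568, 2.646]
ft_force: [-0.0, -0.2, -2.3]
opening: 0.374
```

>>> carry_out(grip=[1, 1, 1], linear=[[0.008, 0, 0], [0, 0, 0], [0, 0, 0]], turn=[0, 0, 0])

```text
t: 19.1
eef_pos: [548.5, -197.6, 53.4]
tcp_rot: [2.217, 1.571, 0.534]
ft_force: [0.2, -0.2, -2.4]
opening: 0.377
```

>>> carry_out(grip=[1, 1, 1, 1, 1], linear=[[0.012, 0, 0], [0.012, 0, 0], [0.012, 0, 0], [0, 0, 0], [0, 0, 0]], turn=[0, 0, 0, 0, 0])

```text
t: 19.6
eef_pos: [548.4, -197.6, 35.1]
tcp_rot: [-2.14, 1.57, 2.461]
ft_force: [-0.0, 0.1, -1.7]
opening: 0.379
```

>>> carry_out(grip=[1, 1, 1, 1], linear=[[0.004, 0, 0], [0.004, 0, 0], [0.002, 0, 0], [0, 0, 0]], turn=[0, 0, 0, 0])

```text
t: 20.0
eef_pos: [548.5, -197.6, 30.4]
tcp_rot: [2.356, 1.571, 0.673]
ft_force: [-0.2, -0.3, -1.1]
opening: 0.376
```

>>> carry_out(grip=[1, 1, 1], linear=[[0.001, 0, 0], [0, 0, 0], [0, 0, 0]], turn=[0, 0, 0])

```text
t: 20.3
eef_pos: [548.5, -197.6, 30.4]
tcp_rot: [1.443, 1.57, -0.239]
ft_force: [-1.9, 0.6, 6.1]
opening: 0.377
```

>>> carry_out(grip=[0.05, 0.05, 0.05, 0.05, 0.05], linear=[[0, 0, 0], [0, 0, 0], [0, 0, 0], [-0.03, 0, 0], [-0.06, 0, 0]], turn=[0, 0, 0, 0, 0])

```text
t: 20.8
eef_pos: [547.6, -197.2, 73.6]
tcp_rot: [-1.936, 1.567, 2.665]
ft_force: [0.1, 0.2, 1.0]
opening: 0.475
```

>>> carry_out(grip=[0.05, 0.05, 0.05, 0.05, 0.05], linear=[[-0.08, 0, 0], [-0.08, 0, 0.06], [0, 0, 0.09], [0, 0, 0], [0, 0, 0]], turn=[0, 0, 0, 0, 0])

```text
t: 21.3
eef_pos: [539.7, -272.7, 154.6]
tcp_rot: [-2.487, 1.57, 2.112]
ft_force: [0.0, 0.2, -0.4]
opening: 0.471
```

Run:
```python
from cell import env,cams
from h import *
import cv2
plan(env,[])
i=cams.camera_info('wrist');im=cams.read_camera('wrist')
px=proj(i,W([548.6,-197.8,CR[2]],[[0,0,42]]))[0];x0,y0=int(px[0]-50),max(0,int(px[1]-70))
w=cv2.resize(im[y0:y0+120,x0:x0+100],(400,480),interpolation=cv2.INTER_CUBIC)
a=cams.read_camera('side');b=cams.read_camera('scene')
q=cv2.vconcat([cv2.resize(a[120:270,230:400],(400,300),interpolation=cv2.INTER_CUBIC),cv2.resize(b[160:265,220:420],(400,180),interpolation=cv2.INTER_CUBIC)])
cv2.imwrite('pics/s7.png',cv2.hconcat([cv2.convertScaleAbs(w,alpha=1.3,beta=10),q]));print(x0,y0)
```

```text
at [ 539.7 -272.7  154.6] jaw -6.5 x [-0.  0. -1.] j6 -0.46 open 44.7 F [ 0.   0.2 -0.4] t 21.3
273 52
```

View pics/s7.png

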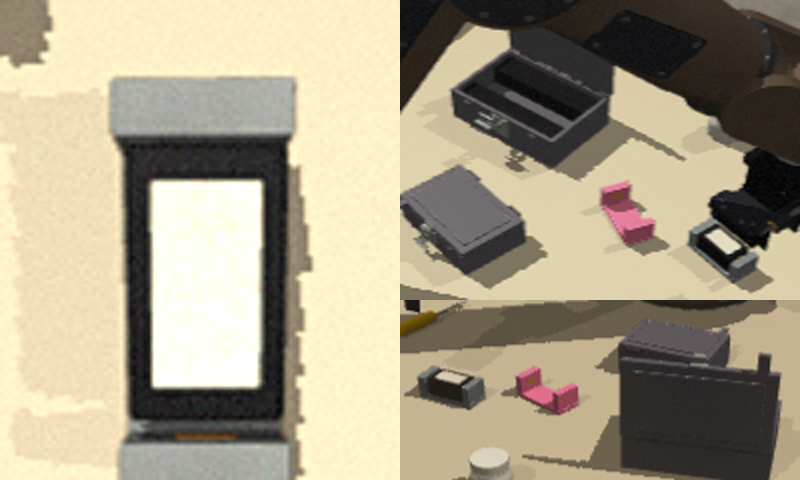

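Run:
```python
from cell import env
print(env.job_done())
```

```text
the job is handed in; nothing more can be done
None
```

The job is handed in, at about 21 s of the 72 s allowed; the hand-in gives no verdict.

- **Latch and lid:** I pinched the lever bar and swung it to about 1.6 rad, then released it at its open side. I then pulled the lid up by its tab to about 1.65 rad by the tool's path.
- **Pack:** I lifted the pack out by its ends and set it down on the bench. I took it again across its 36 mm width and lowered it into the grey cradle until the wrist force showed floor contact.

**Last checks:**
- **Seating:** The pack top is level with the cradle walls, centred across. It sits about 2 mm toward the +y end, inside the 6 mm limit.
- **Case:** The lid is standing open and the lever is out. I judged the lever and hook from the pictures, since the robot cannot measure them directly.
- **Robot:** The gripper was clear, with almost no force on the wrist.
- **Bystanders:** I saw no sign of the jar, phone or screwdriver being touched, but I did not measure them again.

**Disagreements:**
- The wrist camera differed from the other two cameras by 1–3 mm on the cradle's position. I placed the pack between the two estimates.
- On first closing on the lever bar I was off-centre and the wrist read about 40 N, against a wrist limit of 120 N. I shifted before pulling.

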